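Tighten the magnifier arm's castle nut and lock it with its pin

TASK

The magnifier lamp's swing arm has worked loose on its pivot. Turn the big castle nut clockwise until it is tight on its washer, then a little further, only as far as the first slot that lines up with the cross hole in the stud, and push the locking pin fully home through the slot and the hole. Let go of the pin, and leave the other things on the bench where they are.

Things in the scene. Friction and masses are not known exactly. Their poses are not given: they have to be found in the camera images.
- stud_hole (a point): Centre of the cross hole through the upright stud (fixed steel pivot, 32 mm diameter) of a magnifier lamp stand. The hole is square, 10 mm wide and high, level, 137.5 mm above the bench, along this point's x axis (z up). The stud's end is 149.5 mm above the bench; a dark line across it shows the hole's direction.
- boom: The lamp's fixed swing arm; origin on the stud's axis, 60 mm above the bench; x along the arm. Round hub 72 mm across, top at 88 mm above the bench; on it a 52 mm boss up to 100 mm, then the washer (53 mm, tab to 34 mm from the axis) up to 104 mm. Arm no higher than 90 mm within 220 mm of the axis; beyond, a round lens head, to 460 mm from the axis, 160 mm high. The base is 180 mm across.
- nut_slot0 (a point): On the steel castle nut's axis at hole height, z up, x along a slot. Six slots, 60 degrees apart, 12 mm wide, open at the top, square to the six flats. Hexagon 55 mm across flats, 64 mm across corners, 104 to 131 mm above the bench, grippable from above on opposite flats. Crown above it 50 mm diameter, slot floors at 131 mm, top at 146 mm. The nut does not rise or sink noticeably.
- nut_slot1 (a point): Same point on the nut as nut_slot0, x axis along the slot 60 degrees on.
- nut_slot2 (a point): Same point on the nut as nut_slot0, x axis along the slot 120 degrees on.
- nut (a joint): Slack of the castle nut over its washer, rad: 0 when down tight on the washer, negative while slack (starts at -0.6 to -1.3). Grows as the nut is turned clockwise seen from above, easily (about 0.12 N m), and stops at 0; from there the nut turns on only together with the washer. A slot may happen to line up while the nut is slack: that does not count.
- washer (a joint): How far the tight nut has been turned on, carrying the washer round, rad clockwise seen from above: starts at 0, takes about 0.55 N m. The first slot to line up with the hole after the nut is tight does so at 0.35 to 0.75 (the hole's direction varies); the next is 1.05 rad on, too far. The nut stays where it is left.
- pin_grip (a point): Centre of the square black grip (50 mm long, 26 x 26 mm) of the loose locking pin (0.09 kg) lying on the bench: 13 mm above it. x towards the tip, z up. On the same axis the round 6 mm steel shank leaves the grip 25 mm from here; tip 101 mm from here, its last 8 mm tapered. A wire eye reaches 41 mm behind.
- pin_seat (a point): Point on the pin's shank axis, 53.5 mm from pin_grip towards the tip, x along the shank: it comes to the centre of the cross hole when the pin is fully home with its grip against the nut.
- pin: The locking pin; origin under the middle of its grip, on the bench; axes as pin_grip.
- jar: Bystander, to be left alone: closed flux jar, 60 mm diameter, 62 mm tall. Origin at the underside.
- board: Bystander, to be left alone: circuit board, 115 x 75 x 4 mm. Origin at the underside.
- spanner: Bystander, to be left alone: open-ended spanner, 200 mm long, flat on the bench. Origin at the underside.
- brush: Bystander, to be left alone: cleaning brush, 170 mm long, flat on the bench. Origin at the underside.
- driver: Bystander, to be left alone: electric screwdriver, about 220 mm long, 38 mm thick, lying on the bench. Origin at the underside.
Things that resemble listed ones, but are neither listed nor needed, are in the scene too. Leave any green look-alike of the part that bears nut_slot0 alone.

How it is judged (in metres and radians):
On the way, in this order (a step that is already met when the one before it is completed fails the run):
1. the castle nut is tight on its washer and has begun to carry it round (value of joint nut above -0.06 rad and value of joint washer above 0.02 rad).
2. a slot of the tight nut is lined up with the stud's cross hole (all of step 1 and angle between the x axis of any of nut_slot0, nut_slot1, nut_slot2 and the x axis of stud_hole, either way round below 0.1 rad), for 0.3 s.
At the end, for the whole second after the job is handed in: Nut tight (joint nut above -0.06 rad, washer carried round 0.02 to 1.0 rad), one slot in line with the cross hole within 0.10 rad, and the pin through both, released, at rest: pin_seat within 8 mm of the hole's centre, pin within 0.2 rad of the hole's direction (all of step 2 and value of joint washer below 1 rad and distance between pin_seat and stud_hole below 0.008 m and angle between the x axis of pin_seat and the x axis of stud_hole, either way round below 0.2 rad and linear speed of pin below 0.02 m/s); the robot touches nothing.
It fails at once if the nut is forced past the first slot (washer carried round by more than 1.0 rad) (value of joint washer above 1 rad).
It fails at once if a bystander is pushed more than 40 mm from its place (distance of any of jar, board, spanner, brush, driver from where it was at the start of the episode above 0.04 m).
It also fails if it takes over 61 s, if anything falls off the work surface, if the arm or the gripper's body presses on something with over 40 N, if the wrist force passes 120 N, or if a joint passes its speed limit or range.

ROBOT

A 6-joint arm with a two-finger parallel gripper is mounted at the origin on the work surface. World frame = base frame: x ahead of the robot, y to its left, z up, the work surface at z = 0. Lengths are in m, angles in degrees, forces in N, time in s.
With the tool pointing down it reaches from about 0.25 to 0.725 m from the base axis. Payload 9.7 kg.
Tool frame: the origin (TCP) lies on the centre line of the jaws, within the pads' length; the fingertips stand tip_reach ahead of it and the grasp point (between the pads) lies 2 mm behind it (tip_reach is the distance from the TCP to the fingertips, in m); z points along the fingers, y is the direction in which the jaws open and shut (so a half turn about z gives the same grasp; the last joint's range is limited). The gripper opens to 85 mm and grips with 20 to 120 N. Pads are 22 mm wide; open, the fingers measure 114 mm over their backs; the gripper's body (76 mm by 85 mm) begins 54 mm behind the grasp point. The pads swing forward as they close: fully open they stand 13 mm farther back than shut.
Start: joints at [-63.999, 4.979, 10.078, 95.1, 0, 90], TCP at [0.241, -0.494, 0.248] pointing down, gripper open.
Joint ranges: [-179.16, 179.16], [-48.56, 103.87], [-65.8, 70.77], [-126.05, 130.52], [-82.76, 87.17], [-180, 180]. Speed limits (degrees/s): [127.2, 127.2, 147.25, 180, 180, 180].

INTERFACE

Orientations are given as [roll, pitch, yaw] about the fixed x, y, z axes, in that order (R = Rz(yaw) Ry(pitch) Rx(roll)).
In Python, from workcell import get_obs, camera, calibration, job_done, tip_reach gives the robot as it stands.
- The arm moves only by the tool apply_moves, never from a script. Its argument "rows" is a list of rows, each a list of 7 numbers: the shift along the world's x, y, z in mm, then the turn, a rotation vector about the world's x, y, z in degrees, then the closure, from 0 (fully open) to 1 (shut). A call has 1 to 20 rows; each row shifts and turns the commanded pose from where the row before left it; what a row does not reach is not made up. A row lasts 1/8 s, in which the tool goes at most 62.5 mm and 10.7 degrees, less where a joint would pass 70% of its speed; a pose out of reach is approached as far as the arm can. A call with a gripper value outside its range is refused whole. The fingers move at their own pace and stop on an object; "grip_force" is the grip in N (left out, the last holds). Time passes only in rows, so rows that do not move let the fingers close. It gives the time, the measured TCP pose, the force and the opening at its end, in the units of the state.
- get_obs(): the state, without advancing time (a new reading comes with each control period).
- camera(name): name is "scene" or "side" or "wrist"; returns the picture (420x560x3 uint8, red, green, blue); there is no depth.
- calibration(name): a dict with "intrinsics" (3x3 intrinsics, pixels), "dist" ([k1, k2, p1, p2, k3] as OpenCV has them; the pictures are not rectified), "T" (4x4, takes a point from camera to world coordinates); the wrist camera has in their place "mount" (4x4, takes a point from camera to tool coordinates, whose origin is the TCP and whose axes are the flange's). Camera axes: x right, y down, z forward; pixel columns grow to the right and rows downward; lengths in m; the calibration is good to about 2 mm. A picture is of the moment at which its call begins: read the wrist's pose just before it. calibration takes no time and is no camera call.
- job_done(): hands the job in, once; it reports no verdict.
The state is a dict: "time": time; "q": joint angles; "qd": joint speeds; "joint_efforts": joint torques, N m; "ee_pos": TCP position; "tcp_rot": TCP orientation; "wrist_force": force on the tool from outside, world axes, zero at the start; "torque": the same for the moment, N m; "opening": finger opening in m.
Only numpy, scipy, OpenCV 4.12 (cv2) and the standard library are available. Lean on these libraries where they do the work, as an engineer would, in place of code of your own. Each camera call takes 0.05 s, during which the arm holds its last target.

## Working session

There is one attempt and no reset: what is moved stays moved. The work goes in short steps, Python scripts to look and compute and a tool call to move; the robot and the scene stay as the last step left them, time stands still between calls to the robot, and variables do not carry over. Pictures are saved under pics/ and viewed, and the job is handed in when it is done.

Besides the shell and the picture viewer there is one more tool, called by a JSON object that holds its "api" and its "payload", one argument or row to a line. apply_moves: Moves the arm, as the interface text tells. Its arguments: {"type":"object","properties":{"rows":{"type":"array","items":{"type":"array","items":{"type":"number"}}},"grip_force":{"type":"number"}},"required":["rows"]}

```bash
ls; mkdir -p pics
python3 - <<'E'
from workcell import *
import cv2,numpy as np
o=get_obs();print(o);print(tip_reach if not callable(tip_reach) else tip_reach())
for n in ["scene","side","wrist"]:
    im=camera(n);cv2.imwrite(f"pics/{n}0.png",im[:,:,::-1]);c=calibration(n);print(n,{k:np.round(v,4).tolist() for k,v in c.items()})
E
```

```text
pics
{'time': 0.0, 'q': array([-6.40003928e+01,  5.01208591e+00,  1.00356234e+01,  9.50994922e+01,
       -8.41303941e-04,  8.99999550e+01]), 'qd': array([-0.08821965,  0.08959006,  0.02032867,  0.09692353, -0.04538122,
       -0.05205465]), 'joint_efforts': array([ 2.03728094e-03, -5.20386851e+01,  4.64804471e+01,  1.62442907e-02,
        1.16452793e-04,  2.88090272e-07]), 'ee_pos': array([ 0.24101038, -0.49416208,  0.24758407]), 'tcp_rot': array([-1.79924045e+02,  8.41243537e-04,  2.59996533e+01]), 'wrist_force': array([ 0.28729302, -0.07834799,  1.19901062]), 'torque': array([-0.02806105,  0.00501145,  0.04589442]), 'opening': 0.0856649232265916}
0.017
scene {'intrinsics': [[410.7945, 0.0, 283.6295], [0.0, 410.7945, 206.0708], [0.0, 0.0, 1.0]], 'dist': [-0.0302, 0.0, 0.0, 0.0, 0.0], 'T': [[0.1881, 0.6721, -0.7161, 1.154], [0.9821, -0.1196, 0.1458, -0.1537], [0.0123, -0.7307, -0.6826, 0.775], [0.0, 0.0, 0.0, 1.0]]}
side {'intrinsics': [[540.0593, 0.0, 280.7357], [0.0, 540.0593, 214.6791], [0.0, 0.0, 1.0]], 'dist': [0.0532, 0.0, 0.0, 0.0, 0.0], 'T': [[0.9493, -0.2024, 0.2405, 0.0587], [-0.3135, -0.5534, 0.7717, -1.2791], [-0.0231, -0.8079, -0.5888, 1.089], [0.0, 0.0, 0.0, 1.0]]}
wrist {'intrinsics': [[355.341, 0.0, 274.7964], [0.0, 355.341, 209.7412], [0.0, 0.0, 1.0]], 'dist': [-0.0267, 0.0, 0.0, 0.0, 0.0], 'mount': [[0.0002, -0.9473, -0.3202, 0.0825], [1.0, -0.0001, 0.0009, 0.0001], [-0.0009, -0.3202, 0.9473, -0.1266], [0.0, 0.0, 0.0, 1.0]]}
```

View pics/scene0.png

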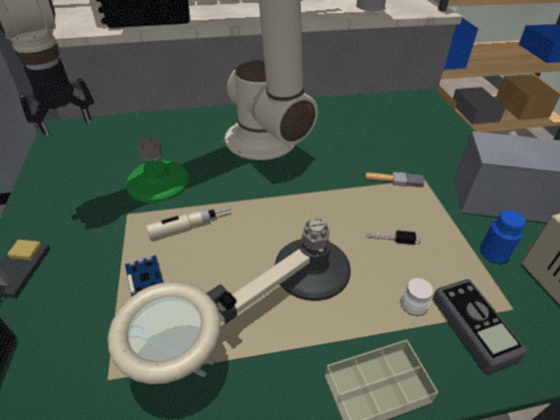

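View pics/side0.png

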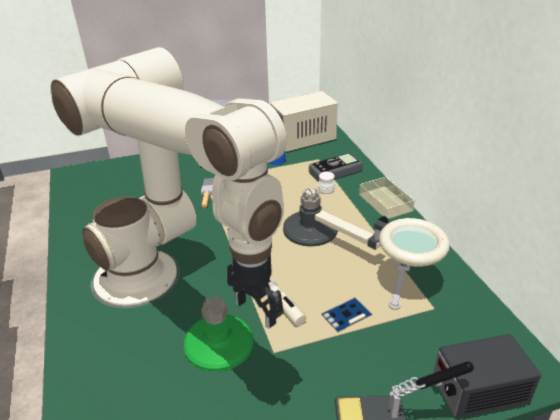

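View pics/wrist0.png

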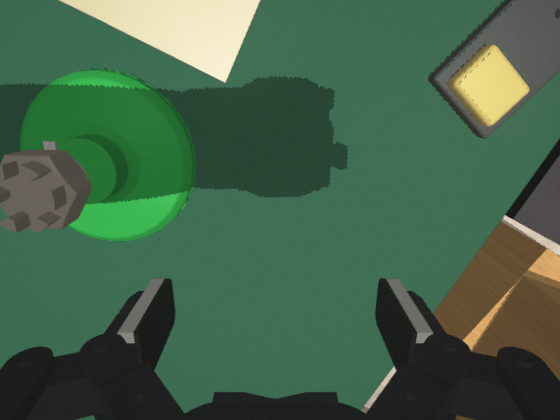

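The scene view shows the real nut at about (316,232) and the pin at (367–420,237). The green-based stand at (150,150) is the look-alike. The wrist view shows only the look-alike. I'll measure and crop next.

```bash
cat > h.py <<'E'
from workcell import *
import cv2,numpy as np
from scipy.spatial.transform import Rotation as R
def T(name,o=None):
    c=calibration(name)
    if name!="wrist": return c,c["T"]
    o=o or get_obs(); M=np.eye(4); M[:3,:3]=R.from_euler('xyz',o['tcp_rot'],degrees=True).as_matrix(); M[:3,3]=o['ee_pos']
    return c,M@c["mount"]
def px2w(name,px,z,TT=None):
    c,M=T(name) if TT is None else (calibration(name),TT)
    u=cv2.undistortPoints(np.array(px,float).reshape(-1,1,2),c["intrinsics"],c["dist"]).reshape(-1,2)
    d=np.c_[u,np.ones(len(u))]@M[:3,:3].T; o=M[:3,3]
    z=np.broadcast_to(z,len(u))
    return o+d*((z-o[2])/d[:,2])[:,None]
def w2px(name,p,TT=None):
    c,M=T(name) if TT is None else (calibration(name),TT)
    W=np.linalg.inv(M)
    return cv2.projectPoints(np.array(p,float).reshape(-1,1,3),cv2.Rodrigues(W[:3,:3])[0],W[:3,3],c["intrinsics"],c["dist"])[0].reshape(-1,2)
def snap(name,fn):
    im=camera(name)[:,:,::-1].copy(); cv2.imwrite(f"pics/{fn}.png",im); return im
def crop(im,x0,y0,x1,y1,s,fn):
    cv2.imwrite(f"pics/{fn}.png",cv2.resize(im[y0:y1,x0:x1],None,fx=s,fy=s,interpolation=cv2.INTER_CUBIC))
E
python3 - <<'E'
from h import *
im=cv2.imread("pics/scene0.png"); crop(im,270,200,430,310,5,"sc0")
im=cv2.imread("pics/side0.png"); crop(im,270,170,370,245,8,"sd0")
print(px2w("scene",[[316,223]],.1495),px2w("scene",[[406,238],[367,236]],.013))
E
```

```text
[[0.56203243 0.03808528 0.1495    ]] [[0.52490163 0.29139073 0.013     ]
 [0.50062587 0.19605056 0.013     ]]
```

View pics/sc0.png

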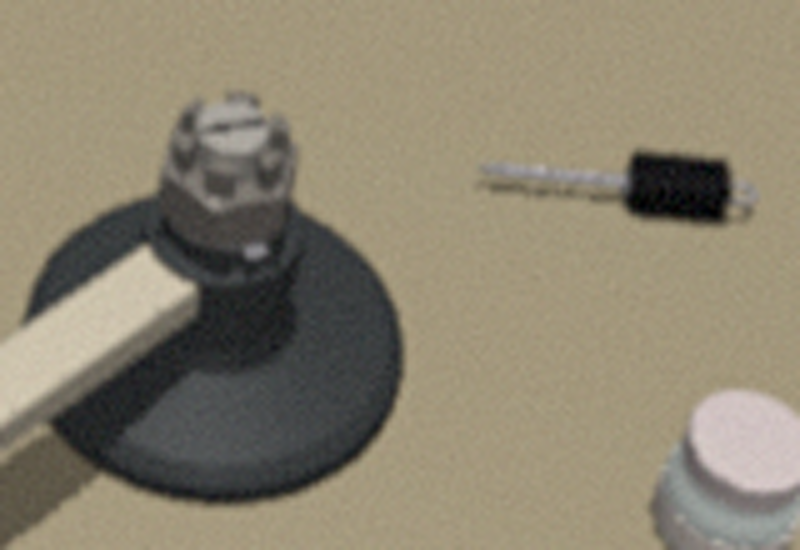

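View pics/sd0.png

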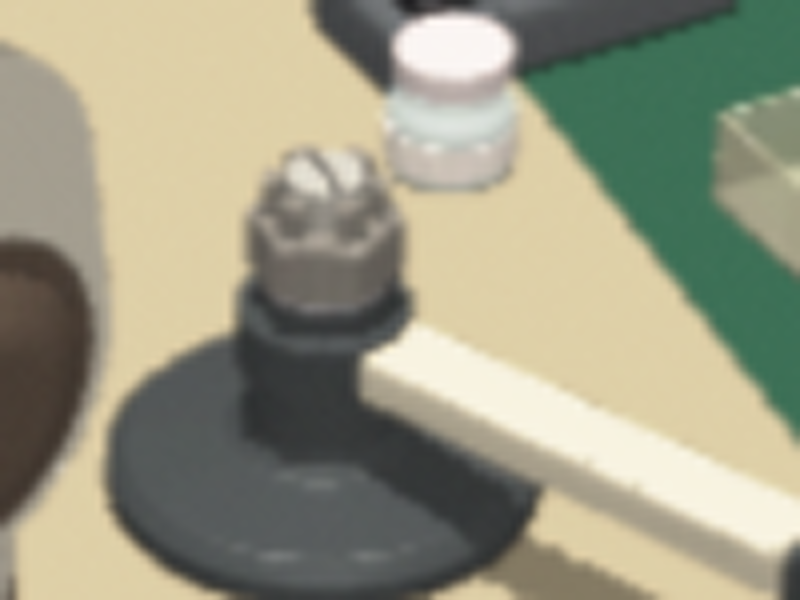

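{"api": "apply_moves", "payload": {
  "rows": [
    [32, 53, 2, 0, 0, 10, 0],
    [32, 53, 2, 0, 0, 10, 0],
    [32, 53, 2, 0, 0, 10, 0],
    [32, 53, 2, 0, 0, 10, 0],
    [32, 53, 2, 0, 0, 10, 0],
    [32, 53, 2, 0, 0, 10, 0],
    [32, 53, 2, 0, 0, 10, 0],
    [32, 53, 2, 0, 0, 10, 0],
    [32, 53, 2, 0, 0, 10, 0],
    [32, 53, 2, 0, 0, 10, 0],
    [0, 0, 0, 0, 0, 0, 0],
    [0, 0, 0, 0, 0, 0, 0]
  ],
  "grip_force": 60
}}

```text
time: 1.65
ee_pos: [0.5609, 0.0357, 0.2678]
tcp_rot: [-179.9, -0.0, 126.0]
wrist_force: [-0.2, 0.0, -0.4]
opening: 0.0854
```

Run:
```python
from h import *
o=get_obs();print(o['time'],o['ee_pos'],o['tcp_rot'],o['q'],o['torque'])
im=snap("wrist","w1");np.save("T1.npy",T("wrist",o)[1])
```

```text
1.65 [0.56092453 0.03571822 0.26784905] [-1.79941244e+02 -2.12883545e-02  1.25989416e+02] [ 3.64993813e+00  7.22369002e+00  1.47096466e+01  9.75469872e+01
 -1.34443377e-02  5.76605179e+01] [0.01030792 0.00157982 0.00076579]
```

View pics/w1.png

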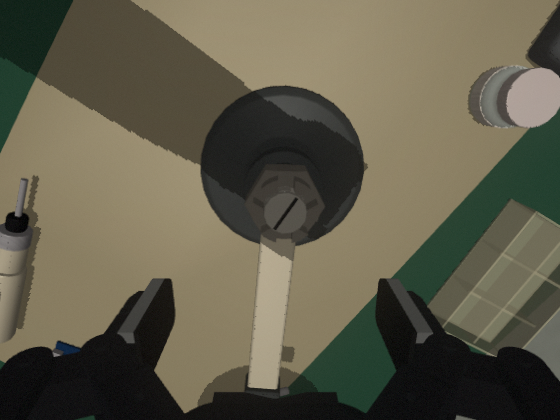

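The wrist view shows the stud top at about (284,212) with its dark line tilted. I'll enlarge it.

Run:
```python
from h import *
im=cv2.imread("pics/w1.png"); im=cv2.convertScaleAbs(im,alpha=1.8,beta=10)
crop(im,230,140,345,255,6,"w1c")
```

```text
(no output)
```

View pics/w1c.png

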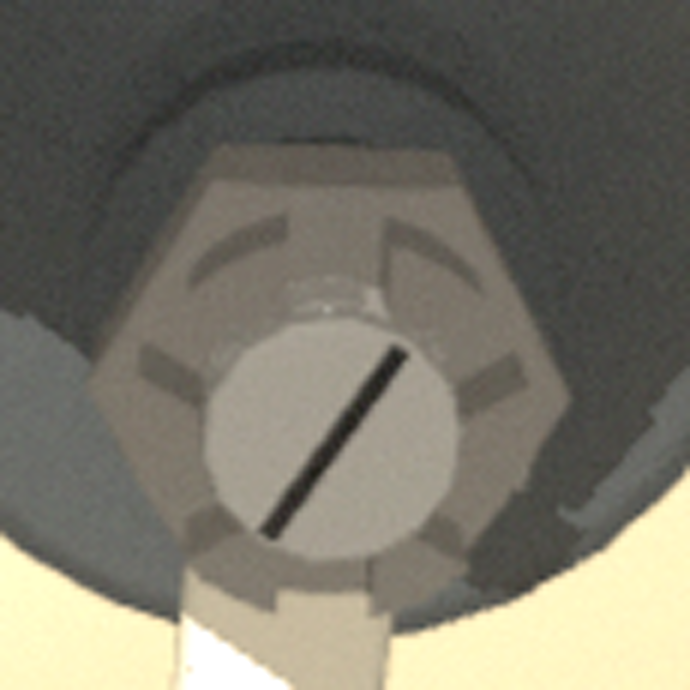

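Run:
```python
from h import *
M=np.load("T1.npy")
f=lambda p:np.array(p,float)/6+[230,140]-0.4
c=px2w("wrist",f([[333,438]]),.1495,M);print(c)
l=px2w("wrist",f([[268,535],[402,352]]),.1495,M);d=l[1]-l[0];print("hole dir",np.degrees(np.arctan2(d[1],d[0])),l.mean(0))
P=px2w("wrist",f([[213,180],[460,187],[570,400],[92,385],[188,555],[470,570]]),.131,M)
cc=c[0].copy()
for i in P:
    e=i-cc;print(np.linalg.norm(e[:2]),np.degrees(np.arctan2(e[1],e[0]))%60)
e=P[1]-P[0];print("edge",np.degrees(np.arctan2(e[1],e[0]))%60)
e=P[3]-P[2];print("diag",np.degrees(np.arctan2(e[1],e[0])),P[2:4].mean(0), P[:4])
# scene & side checks
print(px2w("side",np.array([[322,172]])/8+[270,170],.1495),px2w("scene",np.array([[236,127]])/5+[270,200],.1495))
g=px2w("scene",np.array([[680,187],[480,169]])/5+[270,200],[.02,.013]);print(g)
```

```text
[[0.5685563  0.03778723 0.1495    ]]
hole dir 91.73253994749611 [0.56918191 0.03715296 0.1495    ]
0.0316092691218948 34.045209666701425
0.031508648594830706 35.037228451324964
0.03133643866865022 33.85914850225546
0.03080866206585283 34.43350018057413
0.029554429292870294 26.907386338140867
0.03147593888467876 43.179076389049115
edge 34.37980446940602
diag -145.8561145629577 [0.56886211 0.03780646 0.131     ] [[0.54013516 0.0516214  0.131     ]
 [0.56578975 0.06917419 0.131     ]
 [0.59457839 0.05524643 0.131     ]
 [0.54314584 0.02036649 0.131     ]]
[[0.56792454 0.03746991 0.1495    ]] [[0.56944736 0.03884892 0.1495    ]]
[[0.52876048 0.28812241 0.02      ]
 [0.49289139 0.19607525 0.013     ]]
```

{"api": "apply_moves", "payload": {
  "rows": [
    [4, 1, -20, 0, 0, 9.4, 0],
    [3.9, 1, -30, 0, 0, 9.5, 0],
    [0, 0, -30, 0, 0, 9.5, 0],
    [0, 0, -30, 0, 0, 0, 0],
    [0, 0, -20, 0, 0, 0, 0],
    [0, 0, -14, 0, 0, 0, 0],
    [0, 0, 0, 0, 0, 0, 0]
  ]
}}

```text
time: 2.58
ee_pos: [0.5684, 0.0368, 0.1238]
tcp_rot: [-180.0, -0.0, 154.3]
wrist_force: [0.3, 0.9, 0.7]
opening: 0.0854
```

Run:
```python
from h import *
o=get_obs();print(o['time'],o['ee_pos'],o['tcp_rot'],o['q'],o['torque'])
im=snap("wrist","w2");a=snap("side","s2");crop(a,250,120,390,240,5,"s2c")
```

```text
2.575 [0.56841928 0.03684602 0.12384281] [-1.79970700e+02 -4.89431999e-02  1.54315832e+02] [ 3.70954137e+00  7.05114179e+00 -1.42676793e+00  8.15791138e+01
 -1.50672968e-03  2.93936973e+01] [ 0.03776962 -0.04525506 -0.01118533]
```

View pics/w2.png

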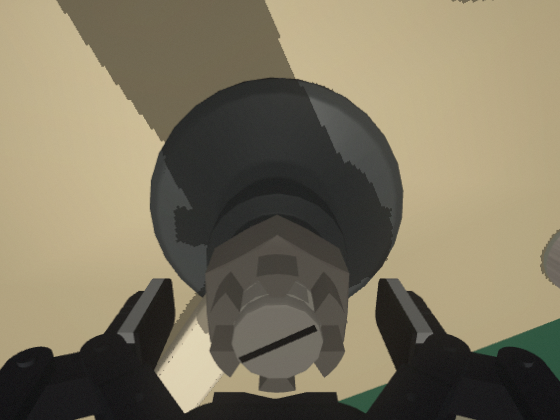

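View pics/s2c.png

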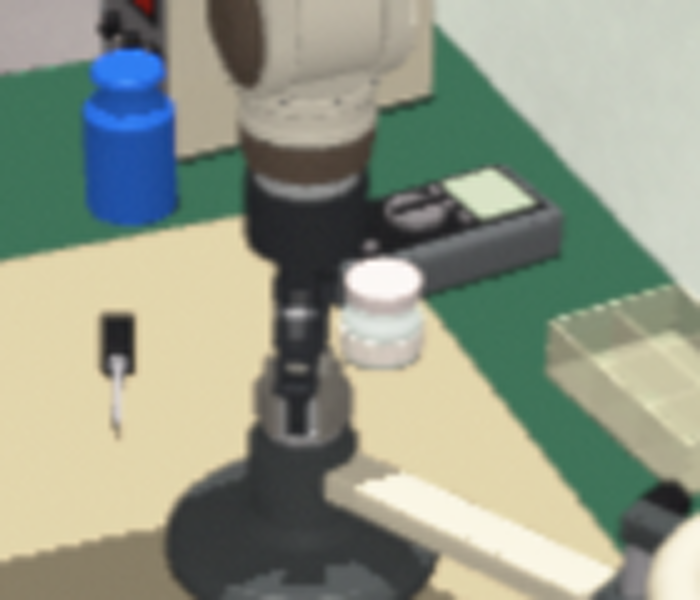

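{"api": "apply_moves", "payload": {
  "rows": [
    [0.4, 0.9, 0, 0, 0, 0, 1],
    [0, 0, 0, 0, 0, 0, 1],
    [0, 0, 0, 0, 0, 0, 1],
    [0, 0, 0, 0, 0, 0, 1],
    [0, 0, 0, 0, 0, 0, 1],
    [0, 0, 0, 0, 0, 0, 1]
  ],
  "grip_force": 60
}}

```text
time: 3.42
ee_pos: [0.5693, 0.0375, 0.1257]
tcp_rot: [-179.9, 0.1, 154.4]
wrist_force: [-4.6, -7.1, 7.6]
opening: 0.0538
```

Run:
```python
from h import *
o=get_obs();print(o['time'],o['ee_pos'],o['tcp_rot'],o['wrist_force'],o['torque'],o['opening'])
im=snap("wrist","w3");a=snap("scene","c3");crop(a,270,180,360,280,6,"c3c")
```

```text
3.425 [0.56930457 0.03751562 0.12568698] [-1.79900367e+02  9.53628912e-02  1.54360832e+02] [-4.59787189 -7.09839023  7.61852082] [-1.33334031  0.95512219  0.09840564] 0.05383628782325321
```

View pics/w3.png

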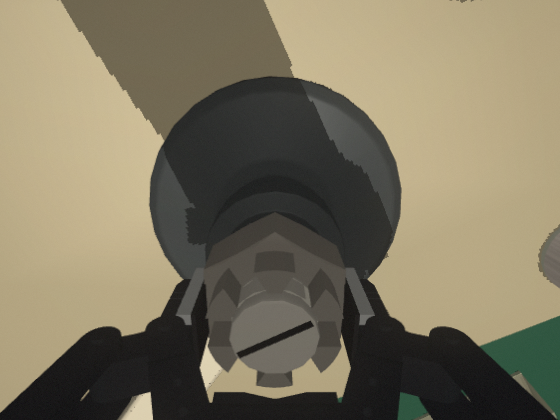

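View pics/c3c.png

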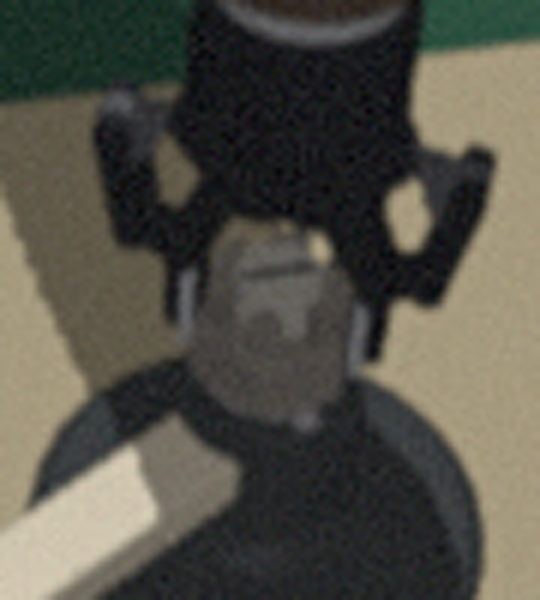

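Gripped at 54 mm. Now I'll turn it clockwise in stages and watch the torque.

{"api": "apply_moves", "payload": {
  "rows": [
    [0, 0, 1.5, 0, 0, -6, 1],
    [0, 0, 0, 0, 0, -6, 1],
    [0, 0, 0, 0, 0, -6, 1],
    [0, 0, 0, 0, 0, -6, 1],
    [0, 0, 0, 0, 0, -6, 1],
    [0, 0, 0, 0, 0, -6, 1],
    [0, 0, 0, 0, 0, -4, 1],
    [0, 0, 0, 0, 0, 0, 1]
  ]
}}

```text
time: 4.53
ee_pos: [0.5689, 0.0372, 0.1258]
tcp_rot: [-179.9, 0.1, 114.3]
wrist_force: [-2.7, -8.1, 0.7]
opening: 0.0538
```

Run:
```python
from h import *
o=get_obs();print(o['time'],o['ee_pos'],o['tcp_rot'],o['wrist_force'],o['torque'],o['opening'],o['q'])
im=snap("wrist","w4")
```

```text
4.525 [0.56894167 0.03718043 0.12577459] [-1.79870009e+02  1.32521915e-01  1.14281652e+02] [-2.72516331 -8.06543433  0.71092977] [-1.70660491  0.59690843 -0.07323743] 0.05381977955281292 [ 3.81869363  7.12288649 -1.13454447 81.81802809 -0.1696045  69.53730355]
```

View pics/w4.png

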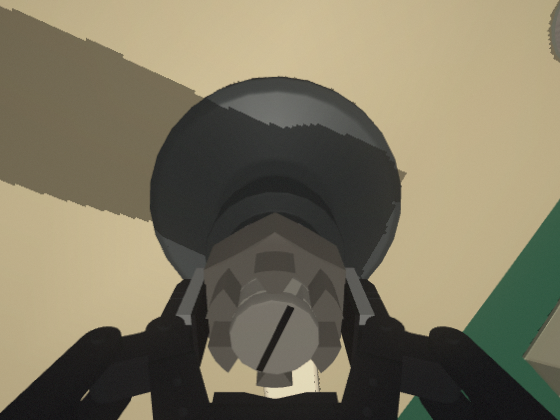

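The nut follows the jaws: the stud line has rotated in view while the hexagon stays fixed relative to the fingers.

{"api": "apply_moves", "payload": {
  "rows": [
    [0, 0, 0, 0, 0, -6, 1],
    [0, 0, 0, 0, 0, -6, 1],
    [0, 0, 0, 0, 0, -6, 1],
    [0, 0, 0, 0, 0, -6, 1],
    [0, 0, 0, 0, 0, -6, 1],
    [0, 0, 0, 0, 0, -6, 1],
    [0, 0, 0, 0, 0, -6, 1],
    [0, 0, 0, 0, 0, -6, 1],
    [0, 0, 0, 0, 0, 0, 1]
  ]
}}

```text
time: 5.7
ee_pos: [0.5684, 0.0371, 0.1258]
tcp_rot: [-180.0, 0.2, 66.3]
wrist_force: [-6.0, -8.9, 1.2]
opening: 0.0538
```

Run:
```python
from h import *
o=get_obs();print(o['time'],o['ee_pos'],o['tcp_rot'],o['wrist_force'],o['torque'],o['opening'],o['q'])
np.save("T5.npy",T("wrist",o)[1]);im=snap("wrist","w5")
im=cv2.convertScaleAbs(im,alpha=1.8,beta=10)
crop(im,195,200,355,400,4,"w5c")
a=snap("scene","c5");crop(a,270,180,360,280,6,"c5c")
```

```text
5.7 [0.56841624 0.03714325 0.12579188] [-179.95971207    0.21707068   66.27327194] [-5.99380673 -8.90970752  1.17443843] [-1.78038336  1.1682518  -0.01568034] 0.0537754458759567 [  3.82046966   7.1104216   -1.14644565  81.87924439  -0.17382884
 117.54748051]
```

View pics/w5c.png

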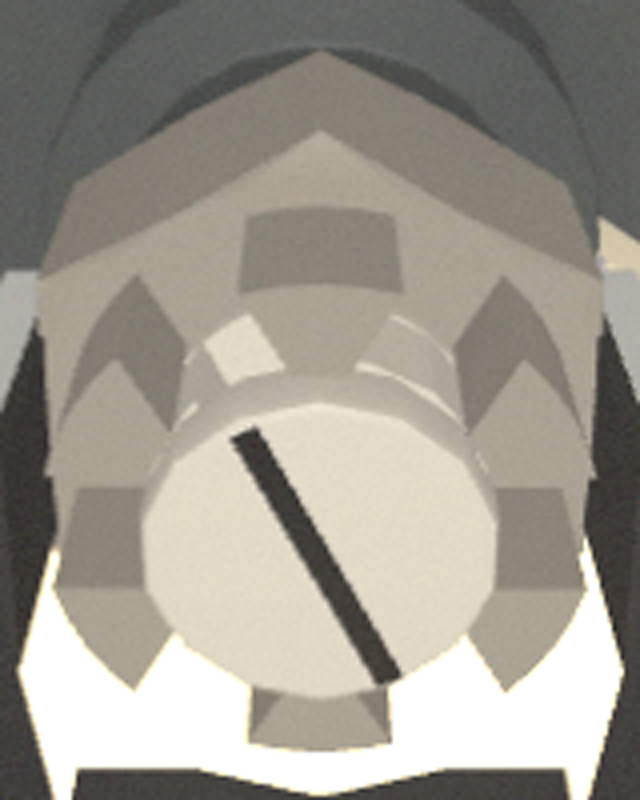

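View pics/c5c.png

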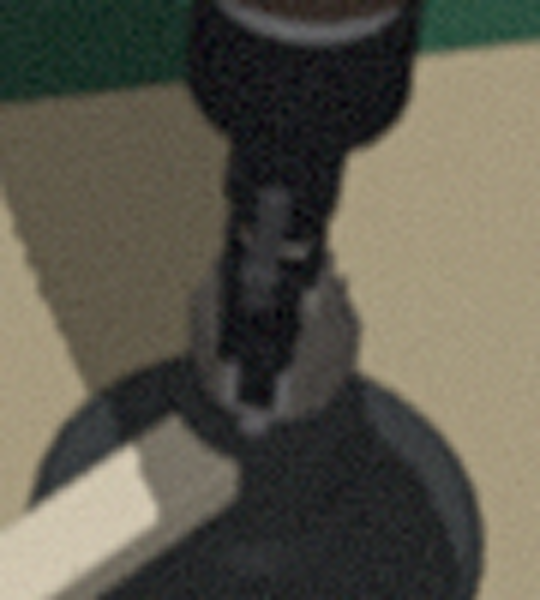

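Run:
```python
from h import *
M=np.load("T5.npy")
f=lambda p:np.array(p,float)/4+[195,200]-0.4
l=px2w("wrist",f([[245,433],[388,677]]),.1495,M);d=l[0]-l[1];print("hole dir",np.degrees(np.arctan2(d[1],d[0]))%180,l.mean(0))
print("c",px2w("wrist",f([[320,550]]),.1495,M))
P=px2w("wrist",f([[320,131],[600,280],[40,278]]),.131,M)
e=P[1]-P[2];print("nut y",np.degrees(np.arctan2(e[1],e[0])), np.degrees(np.arctan2(*(P[0]-l.mean(0))[[1,0]])))
# tab
print(np.degrees(np.arctan2(*((px2w("scene",np.array([[307,420],[253,425]])/6+[270,180],.103)-[.5688,.0377,0])[:,[1,0]].T))))
```

```text
hole dir 91.97160742543203 [0.56833626 0.0368098  0.1495    ]
c [[0.56881855 0.03769978 0.1495    ]]
nut y -23.934581410678916 66.15619619959905
[ 10.47022085 -25.52348875]
```

The washer tab has moved round by about 36°, so the nut is tight and carrying it. About 4.4° remain.

{"api": "apply_moves", "payload": {
  "rows": [
    [0, 0, 0, 0, 0, -2.4, 1],
    [0, 0, 0, 0, 0, -2, 1],
    [0, 0, 0, 0, 0, 0, 1],
    [0, 0, 0, 0, 0, 0, 1],
    [0, 0, 0, 0, 0, 0, 1]
  ]
}}

```text
time: 6.42
ee_pos: [0.5683, 0.0372, 0.1258]
tcp_rot: [-180.0, 0.2, 62.0]
wrist_force: [-5.9, -7.6, 1.6]
opening: 0.0531
```

Run:
```python
from h import *
o=get_obs();print(o['time'],o['ee_pos'],o['tcp_rot'],o['wrist_force'],o['torque'])
```

```text
6.425 [0.56834602 0.03718929 0.12576474] [-179.96626808    0.21940341   61.96338937] [-5.90018573 -7.61756444  1.56395397] [-1.70853875  1.17601047  0.22046121]
```

{"api": "apply_moves", "payload": {
  "rows": [
    [0, 0, 0, 0, 0, 0, 0],
    [0, 0, 0, 0, 0, 0, 0],
    [0, 0, 0, 0, 0, 0, 0],
    [0, 0, 0, 0, 0, 0, 0],
    [0, 0, 30, 0, 0, 0, 0],
    [0, 0, 50, 0, 0, 0, 0],
    [0, 0, 60, 0, 0, 0, 0],
    [0, 0, 0, 0, 0, 0, 0],
    [0, 0, 0, 0, 0, 0, 0]
  ]
}}

```text
time: 7.55
ee_pos: [0.5695, 0.0386, 0.2654]
tcp_rot: [-180.0, 0.0, 62.0]
wrist_force: [0.0, 0.3, -1.1]
opening: 0.0854
```

Run:
```python
from h import *
o=get_obs();print(o['time'],o['ee_pos'],o['tcp_rot'],o['q'])
np.save("T6.npy",T("wrist",o)[1]);im=snap("wrist","w6")
im=cv2.convertScaleAbs(im,alpha=1.5,beta=10)
crop(im,220,140,350,260,6,"w6c")
a=snap("scene","c6");crop(a,270,200,430,310,5,"c6c")
```

```text
7.55 [0.56952768 0.0386313  0.26540576] [-1.79997491e+02  4.74348630e-04  6.20044069e+01] [3.88002007e+00 8.33650241e+00 1.56720258e+01 9.73379044e+01
 9.22063996e-04 1.21875613e+02]
```

View pics/w6c.png

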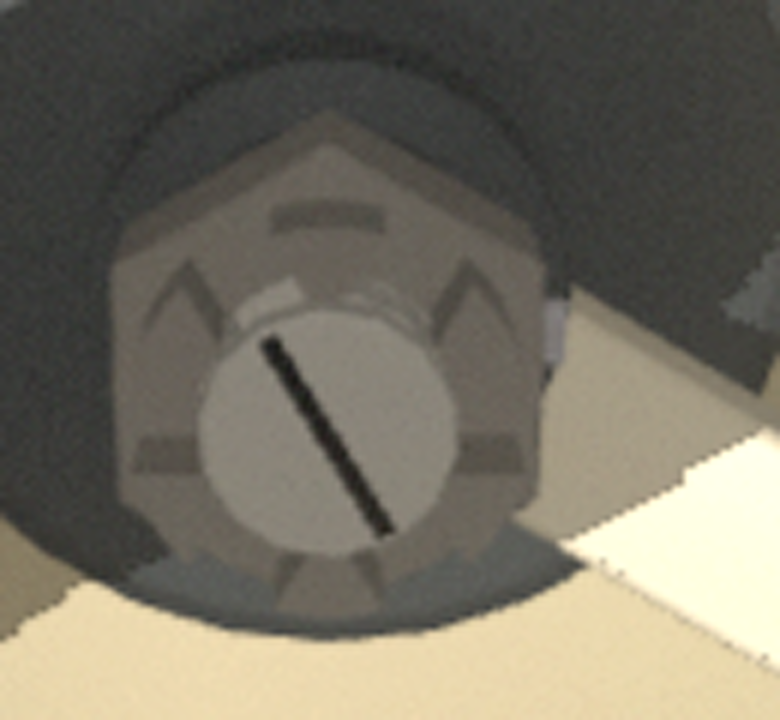

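View pics/c6c.png

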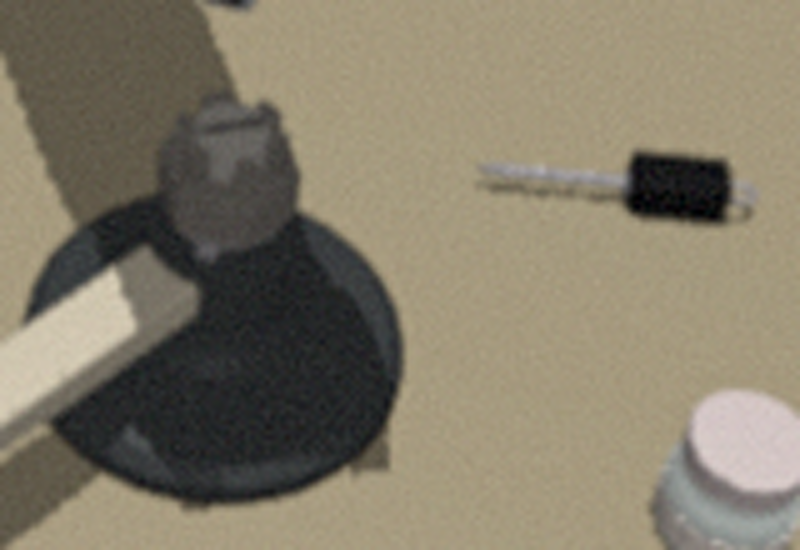

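View pics/w6.png

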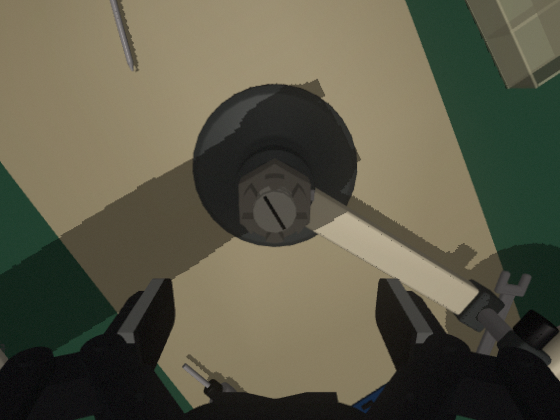

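Run:
```python
from h import *
M=np.load("T6.npy")
f=lambda p:np.array(p,float)/6+[220,140]-0.4
l=px2w("wrist",f([[268,340],[388,533]]),.1495,M);d=l[0]-l[1];print("hole dir",np.degrees(np.arctan2(d[1],d[0]))%180,l.mean(0))
print("c",px2w("wrist",f([[329,432]]),.1495,M))
P=px2w("wrist",f([[330,143],[545,262],[112,268],[538,497],[120,500]]),.131,M)
for a in (P[1]-P[2],P[3]-P[4],P[1]-P[3],P[2]-P[4]): print(np.degrees(np.arctan2(a[1],a[0])))
print(np.degrees(np.arctan2(*(P[0]-l.mean(0))[[1,0]])))
print(P[1:].mean(0))
```

```text
hole dir 92.42671661834969 [0.56863334 0.03698308 0.1495    ]
c [[0.56899943 0.03765179 0.1495    ]]
-27.172029521329993
-27.552872797511004
62.19514473621884
62.04978846040292
61.7797934354533
[0.56903373 0.03782472 0.131     ]
```

Nut slot at about 92.1° and hole at about 92.2°, so they line up after release. Next the pin: I'll move above it and look.

{"api": "apply_moves", "payload": {
  "rows": [
    [-7, 41, 0, 0, 0, 1.1, 0],
    [-7, 42, 0, 0, 0, 1.1, 0],
    [-7, 42, -25, 0, 0, 1.2, 0],
    [-7, 42, -25, 0, 0, 1.2, 0],
    [-7, 42, -25, 0, 0, 1.2, 0],
    [-7, 41, -20, 0, 0, 1.2, 0],
    [0, 0, 0, 0, 0, 0, 0],
    [0, 0, 0, 0, 0, 0, 0]
  ]
}}

```text
time: 8.65
ee_pos: [0.527, 0.2882, 0.17]
tcp_rot: [-180.0, 0.1, 69.0]
wrist_force: [-0.8, -0.6, 0.5]
opening: 0.0851
```

Run:
```python
from h import *
o=get_obs();print(o['time'],o['ee_pos'],o['tcp_rot'],o['q'])
np.save("T7.npy",T("wrist",o)[1]);im=snap("wrist","w7")
```

```text
8.65 [0.52703252 0.28819863 0.17004689] [-1.79951698e+02  7.61792469e-02  6.90122183e+01] [ 2.86768540e+01  1.11687180e+01  8.31240748e+00  8.72330226e+01
 -1.24886164e-02  1.39664678e+02]
```

View pics/w7.png

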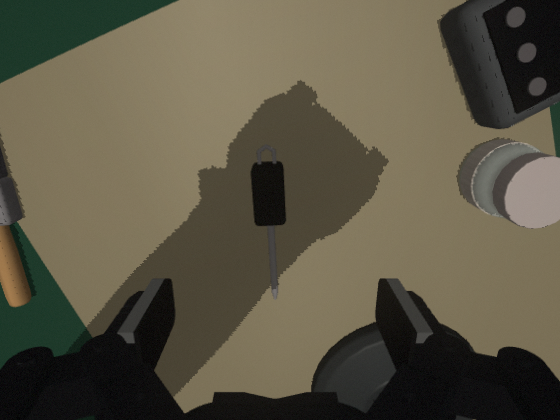

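The grip is at about (268,194), the tip at about (276,296) and the eye at (266,148). I'll enlarge it.

Run:
```python
from h import *
im=cv2.imread("pics/w7.png"); im=cv2.convertScaleAbs(im,alpha=2.2,beta=20)
crop(im,225,140,325,305,4,"w7c")
```

```text
(no output)
```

View pics/w7c.png

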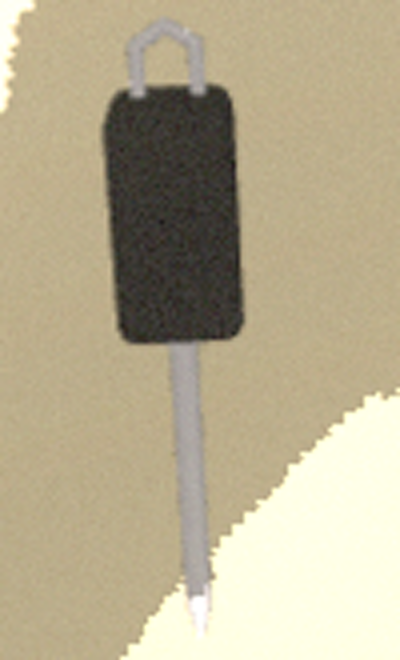

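Run:
```python
from h import *
M=np.load("T7.npy")
f=lambda p:np.array(p,float)/4+[225,140]-0.4
P=px2w("wrist",f([[199,636],[185,345],[165,20],[182,341],[170,88]]),[.013,.013,.013,.026,.026],M)
print(P)
for a,b in ((1,0),(2,0),(4,3)):
    d=P[b]-P[a];print(np.degrees(np.arctan2(d[1],d[0])),np.linalg.norm(d))
d=(P[0]-P[2]);d/=np.linalg.norm(d)
print("grip from tip",P[0]-.101*d,"from eye",P[2]+.041*d,"top",(P[3]+P[4])/2)
```

```text
[[0.49079209 0.19448443 0.013     ]
 [0.51381226 0.26281438 0.013     ]
 [0.53510471 0.32875853 0.013     ]
 [0.51552937 0.26854249 0.026     ]
 [0.5322417  0.31796382 0.026     ]]
-108.61852563080984 0.07210346183455704
-108.26372315697276 0.141397107545145
-108.68349350725863 0.05217058700803525
grip from tip [0.52244461 0.29039647 0.013     ] from eye [0.52225567 0.28982395 0.013     ] top [0.52388553 0.29325316 0.026     ]
```

{"api": "apply_moves", "payload": {
  "rows": [
    [-4.2, 2.6, -30, 0, 0, 2.5, 0],
    [0, 0, -40, 0, 0, 0, 0],
    [0, 0, -40, 0, 0, 0, 0],
    [0, 0, -25, 0, 0, 0, 0],
    [0, 0, -15, 0, 0, 0, 0],
    [0, 0, 0, 0, 0, 0, 0],
    [0, 0, 0, 0, 0, 0, 1],
    [0, 0, 0, 0, 0, 0, 1],
    [0, 0, 0, 0, 0, 0, 1],
    [0, 0, 0, 0, 0, 0, 1],
    [0, 0, 0, 0, 0, 0, 1],
    [0, 0, 0, 0, 0, 0, 1],
    [0, 0, 0, 0, 0, 0, 1],
    [0, 0, 0, 0, 0, 0, 1]
  ],
  "grip_force": 60
}}

```text
time: 10.45
ee_pos: [0.5236, 0.2915, 0.0216]
tcp_rot: [180.0, -0.1, 71.5]
wrist_force: [-0.6, 0.0, 5.5]
opening: 0.0249
```

Run:
```python
from h import *
o=get_obs();print(o['time'],o['ee_pos'],o['tcp_rot'],o['wrist_force'],o['opening'])
np.save("T8.npy",T("wrist",o)[1]);im=snap("wrist","w8")
```

```text
10.45 [0.52359287 0.29145594 0.02156465] [ 1.79951789e+02 -5.64165727e-02  7.15054583e+01] [-0.55932101  0.02700663  5.45865678] 0.0248513536156744
```

View pics/w8.png

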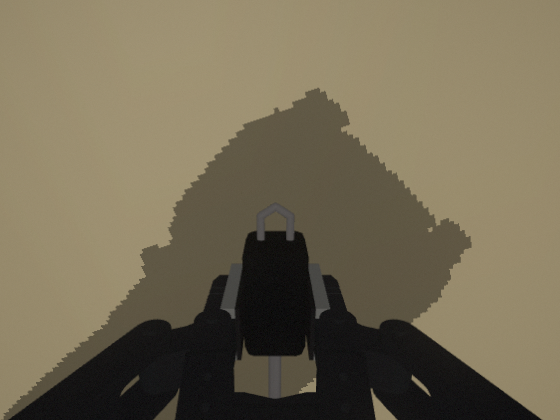

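{"api": "apply_moves", "payload": {
  "rows": [
    [0, 0, 20, 0, 0, 0, 1],
    [0, 0, 35, 0, 0, 0, 1],
    [0, 0, 40, 0, 0, 0, 1],
    [0, 0, 30, 0, 0, 7, 1],
    [13, -36, 0, 0, 0, 7, 1],
    [13, -36, 0, 0, 0, 6.5, 1],
    [14, -37, 0, 0, 0, 0, 1],
    [0, 0, 0, 0, 0, 0, 1],
    [0, 0, 0, 0, 0, 0, 1],
    [0, 0, 0, 0, 0, 0, 1]
  ]
}}

```text
time: 11.75
ee_pos: [0.5629, 0.183, 0.1461]
tcp_rot: [180.0, -0.0, 92.1]
wrist_force: [-0.0, -0.4, -1.1]
opening: 0.0246
```

Run:
```python
from h import *
o=get_obs();print(o['time'],o['ee_pos'],o['tcp_rot'],o['wrist_force'],o['opening'])
np.save("T9.npy",T("wrist",o)[1]);im=snap("wrist","w9")
a=snap("scene","c9");crop(a,280,160,420,260,5,"c9c")
a=snap("side","s9");crop(a,250,120,370,240,6,"s9c")
```

```text
11.75 [0.56290353 0.18302996 0.14606763] [ 1.79996151e+02 -9.43933290e-03  9.20581869e+01] [-0.04035874 -0.3985915  -1.0523568 ] 0.024637298900681275
```

View pics/w9.png

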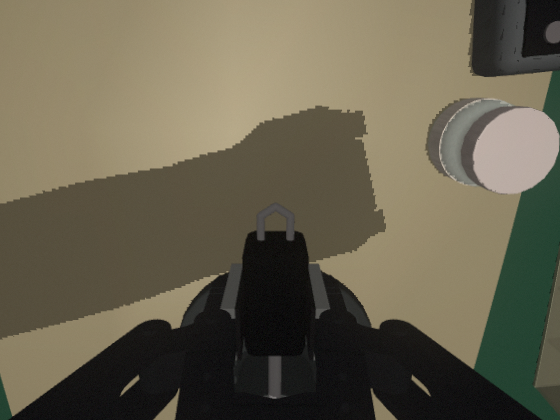

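View pics/c9c.png

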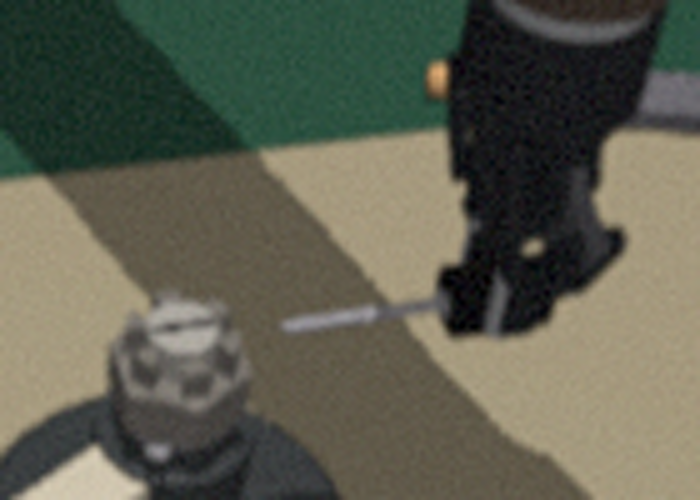

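View pics/s9c.png

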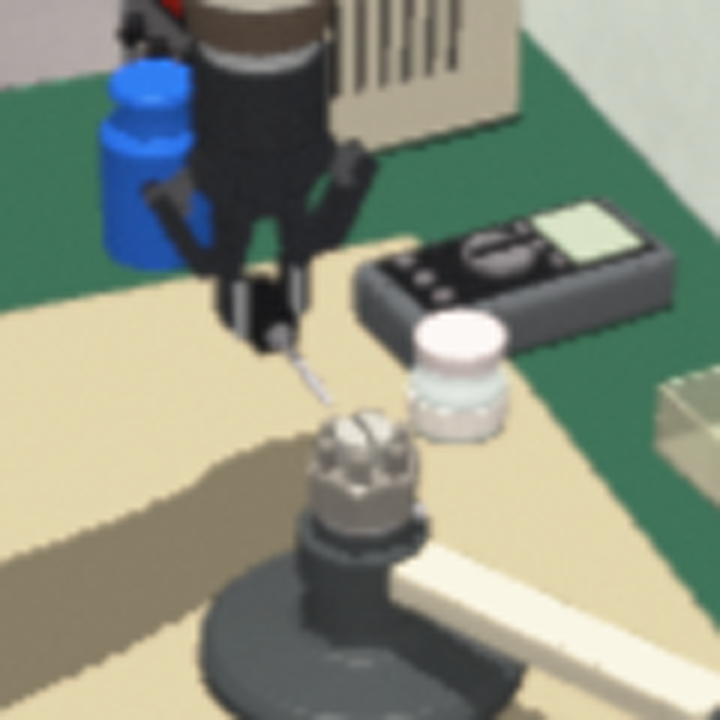

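Run:
```python
from h import *
def ray(n,p):
    a=px2w(n,[p],0.0)[0];b=px2w(n,[p],0.3)[0];return a,b-a
def tri(ps,pd):
    A=[];B=[]
    for n,p in(("scene",ps),("side",pd)):
        a,d=ray(n,p);d=d/np.linalg.norm(d);Q=np.eye(3)-np.outer(d,d);A.append(Q);B.append(Q@a)
    return np.linalg.lstsq(np.vstack(A),np.hstack(B),rcond=None)[0]
s=lambda x,y:np.array([x,y])/5+[280,160]-.4
d=lambda x,y:np.array([x,y])/6+[250,120]-.4
print("tip",tri(s(284,325),d(330,403)))
print("stud top",tri(s(183,327),d(362,434)))
print("shank base",tri(s(440,302),d(281,338)))
M=np.load("T9.npy")
print("eye",px2w("wrist",[[275.5,203.5]],.1375,M))
print("expected tip",[.5629+.101*.0359,.183-.101*.999,.1375])
```

```text
tip [0.56583047 0.08316626 0.13993307]
stud top [0.56680103 0.03737689 0.14824306]
shank base [0.56367141 0.15513533 0.13913539]
eye [[0.5619322  0.22219224 0.1375    ]]
expected tip [0.5665258999999999, 0.082101, 0.1375]
```

{"api": "apply_moves", "payload": {
  "rows": [
    [0.3, -6, 0, 0, 0, 0, 1],
    [0.2, -6, 0, 0, 0, 0, 1],
    [0, 0, 0, 0, 0, 0, 1],
    [0, 0, 0, 0, 0, 0, 1]
  ]
}}

```text
time: 12.4
ee_pos: [0.5637, 0.17, 0.1458]
tcp_rot: [180.0, -0.0, 92.0]
wrist_force: [-0.5, -0.3, 0.0]
opening: 0.0247
```

Run:
```python
from h import *
o=get_obs();print(o['time'],o['ee_pos'],o['tcp_rot'],o['wrist_force'],o['opening'])
a=np.mean([camera("scene")[:,:,::-1] for _ in range(3)],0).astype(np.uint8);crop(a,298,205,378,255,10,"ca")
a=np.mean([camera("side")[:,:,::-1] for _ in range(3)],0).astype(np.uint8);crop(a,285,165,335,215,12,"sa")
print(w2px("scene",[[.5689,.0377,.1495],[.5689-.035*.1,.0377+.1,.1375],[.5689,.0377,.1375]]),w2px("side",[[.5689,.0377,.1495],[.5689-.035*.1,.0377+.1,.1375]]))
```

```text
12.4 [0.56373984 0.1700395  0.14582399] [ 1.79997351e+02 -3.31731966e-03  9.19825985e+01] [-0.49987056 -0.34588993  0.01027637] 0.024703364796970686
[[316.61297427 225.28686989]
 [360.10935131 222.20117352]
 [316.23704636 229.19054579]] [[310.51553611 191.40187657]
 [298.65232326 178.82081309]]
```

View pics/ca.png

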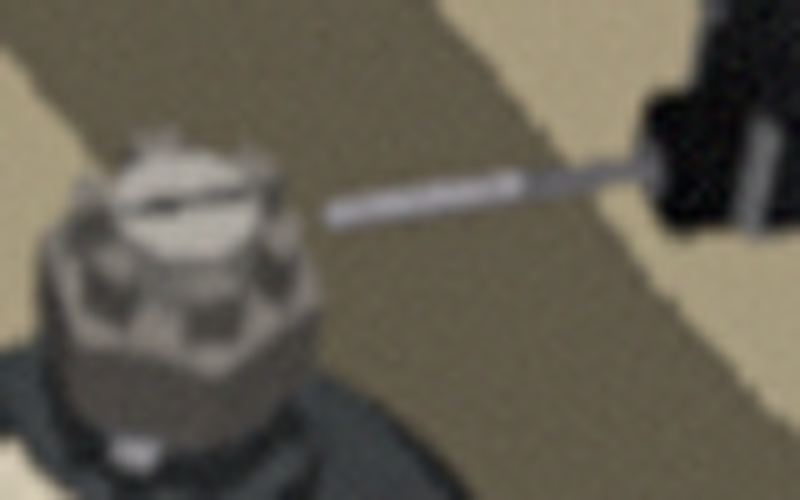

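View pics/sa.png

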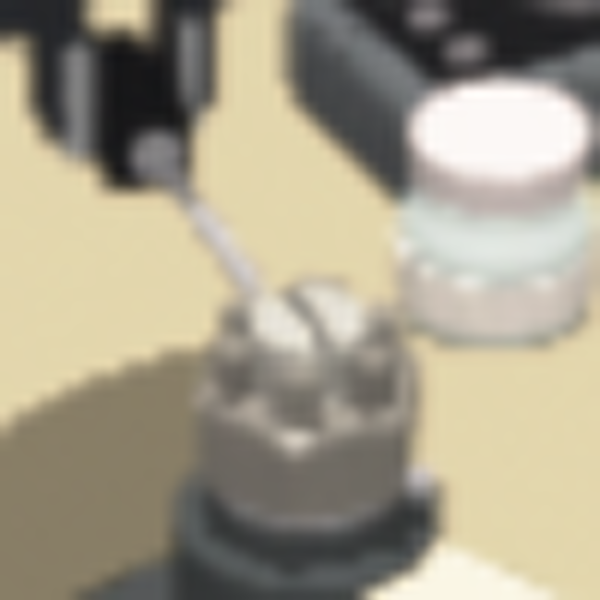

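Run:
```python
from h import *
for t in (0.035,.05,.08,.095):
  p=[[.5689-.035*t,.0377+t,.1375]]
  print(t,(w2px("scene",p)[0]-[298,205]+.45)*10,(w2px("side",p)[0]-[285,165]+.46)*12)
p=np.array([.5689-.035*.06,.0377+.06,.1375]);
for n,k in(("scene",10),("side",12)):
  print(n,[(w2px(n,[p+e])[0]-w2px(n,[p])[0])*k for e in ([.001,0,0],[0,.001,0],[0,0,.001])])
```

```text
0.035 [342.46412913 221.64059679] [260.16470341 292.40914742]
0.05 [408.47343295 211.12667681] [238.74598551 263.86632162]
0.08 [539.28207203 190.27808714] [196.74579228 207.88968492]
0.095 [604.08261517 179.94337555] [176.15309821 180.44109664]
scene [array([1.33833883, 3.24531018]), array([ 4.41526049, -0.58269129]), array([ 0.5101281 , -3.21945178])]
side [array([ 3.48986838, -0.70371787]), array([-1.28335223, -1.89773476]), array([ 0.00625419, -3.12398152])]
```

The pin lies within about 1 mm of the hole axis in both views. I'll insert it in stages.

{"api": "apply_moves", "payload": {
  "rows": [
    [0.5, -4, 0.3, 0, 0, 0, 1],
    [0.2, -5, 0, 0, 0, 0, 1],
    [0.2, -5, 0, 0, 0, 0, 1],
    [0.2, -5, 0, 0, 0, 0, 1],
    [0.2, -5, 0, 0, 0, 0, 1],
    [0.2, -5, 0, 0, 0, 0, 1],
    [0, 0, 0, 0, 0, 0, 1]
  ]
}}

```text
time: 13.58
ee_pos: [0.5653, 0.1408, 0.1461]
tcp_rot: [180.0, -0.0, 92.0]
wrist_force: [-0.3, -0.4, -1.1]
opening: 0.0249
```

Run:
```python
from h import *
o=get_obs();print(o['time'],o['ee_pos'],o['tcp_rot'],o['wrist_force'],o['opening'])
a=camera("scene")[:,:,::-1];crop(a,298,205,378,255,10,"cb")
```

```text
13.575 [0.56525996 0.14079543 0.14611738] [ 1.79995156e+02 -2.88652306e-04  9.19728885e+01] [-0.28548893 -0.35491088 -1.05982112] 0.024875937234829153
```

View pics/cb.png

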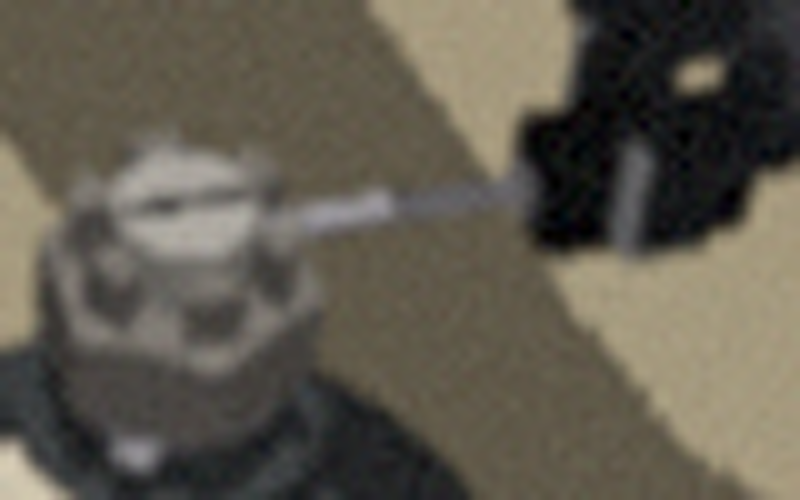

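The tip is well inside the stud and there is no contact force. Continuing.

{"api": "apply_moves", "payload": {
  "rows": [
    [0.2, -6, 0, 0, 0, 0, 1],
    [0.2, -6, 0, 0, 0, 0, 1],
    [0.2, -6, 0, 0, 0, 0, 1],
    [0.2, -6, 0, 0, 0, 0, 1],
    [0.2, -6, 0, 0, 0, 0, 1],
    [0.2, -6, 0, 0, 0, 0, 1],
    [0.2, -6, 0, 0, 0, 0, 1],
    [0, -3, 0, 0, 0, 0, 1],
    [0, 0, 0, 0, 0, 0, 1]
  ]
}}

```text
time: 14.75
ee_pos: [0.5666, 0.096, 0.1461]
tcp_rot: [180.0, -0.0, 92.0]
wrist_force: [0.0, 0.0, -2.0]
opening: 0.0247
```

Run:
```python
from h import *
o=get_obs();print(o['time'],o['ee_pos'],o['tcp_rot'],o['wrist_force'],o['opening'])
a=camera("scene")[:,:,::-1];crop(a,288,195,368,255,10,"cc")
```

```text
14.75 [0.56662028 0.09596638 0.14610005] [ 1.79998343e+02 -1.86464588e-03  9.19812023e+01] [ 0.03518244  0.03792676 -1.99874657] 0.024744552823606974
```

View pics/cc.png

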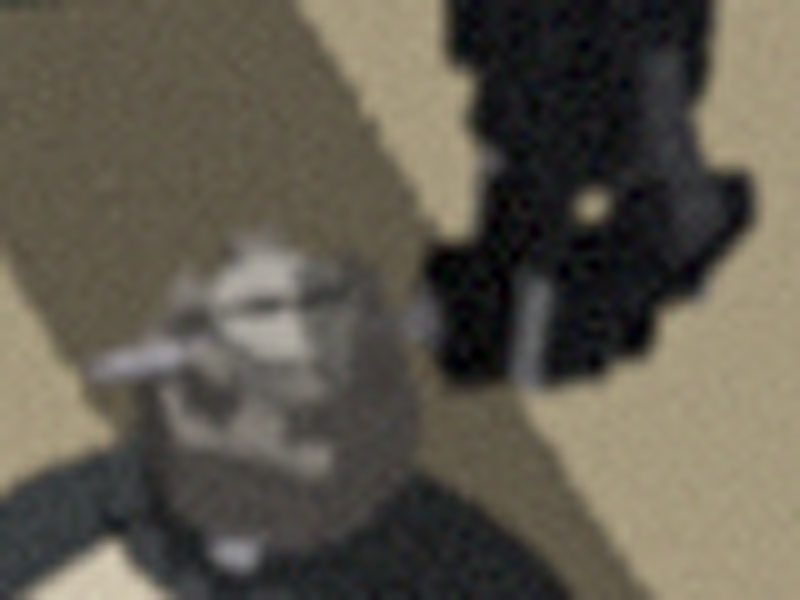

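The tip has come out on the far side, with a gap of a few mm left between grip and nut.

{"api": "apply_moves", "payload": {
  "rows": [
    [0, -2, 0, 0, 0, 0, 1],
    [0.1, -1.5, 0, 0, 0, 0, 1],
    [0, -1, 0, 0, 0, 0, 1],
    [0, 0, 0, 0, 0, 0, 1]
  ]
}}

```text
time: 15.3
ee_pos: [0.5667, 0.0916, 0.1461]
tcp_rot: [180.0, 0.0, 92.0]
wrist_force: [0.1, -0.3, -0.7]
opening: 0.025
```

{"api": "apply_moves", "payload": {
  "rows": [
    [0, -1, 0, 0, 0, 0, 1],
    [0, 0, 0, 0, 0, 0, 1]
  ]
}}

```text
time: 15.55
ee_pos: [0.5667, 0.0907, 0.1461]
tcp_rot: [-180.0, -0.0, 92.0]
wrist_force: [1.1, -0.0, -0.4]
opening: 0.0247
```

Run:
```python
from h import *
o=get_obs();print(o['time'],o['ee_pos'],o['tcp_rot'],o['wrist_force'],o['opening'])
a=camera("scene")[:,:,::-1];crop(a,288,195,368,255,10,"cd")
```

```text
15.55 [0.56671168 0.09065877 0.14609173] [-1.79999259e+02 -2.88134424e-03  9.19995161e+01] [ 1.06236133 -0.02915251 -0.36769309] 0.024686910792240106
```

View pics/cd.png

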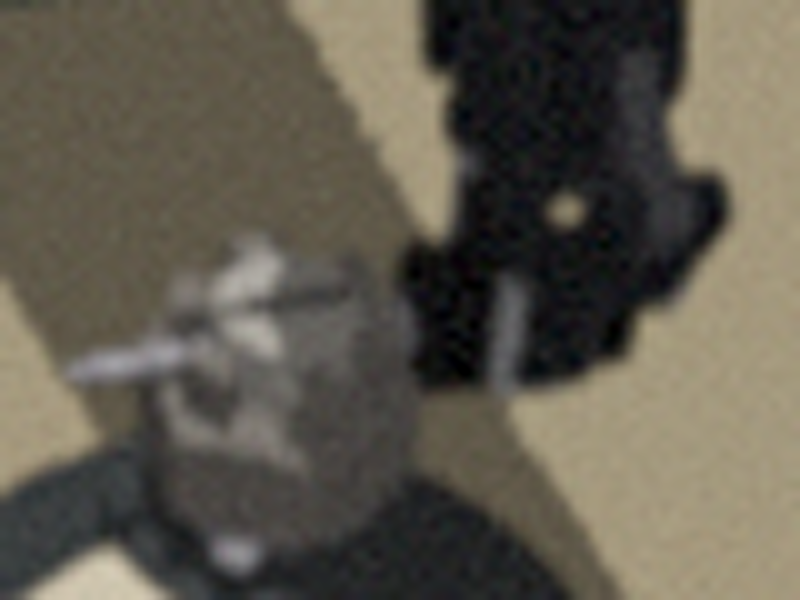

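{"api": "apply_moves", "payload": {
  "rows": [
    [0, -1, 0, 0, 0, 0, 1],
    [0, 0, 0, 0, 0, 0, 1]
  ]
}}

```text
time: 15.85
ee_pos: [0.5667, 0.0904, 0.1462]
tcp_rot: [180.0, -0.1, 92.0]
wrist_force: [-0.6, 4.8, 0.2]
opening: 0.0249
```

{"api": "apply_moves", "payload": {
  "rows": [
    [0, -1, 0, 0, 0, 0, 1],
    [0, 0, 0, 0, 0, 0, 1]
  ]
}}

```text
time: 16.1
ee_pos: [0.5667, 0.0901, 0.1464]
tcp_rot: [180.0, -0.2, 92.1]
wrist_force: [-0.7, 9.3, 0.8]
opening: 0.0249
```

Contact at about 9 N, so the grip is against the nut. I'll lower slightly, relax, release and lift.

{"api": "apply_moves", "payload": {
  "rows": [
    [0, 0.5, -1, 0, 0, 0, 1],
    [0, 0, 0, 0, 0, 0, 1],
    [0, 0, 0, 0, 0, 0, 0.85],
    [0, 0, 0, 0, 0, 0, 0.6],
    [0, 0, 0, 0, 0, 0, 0.4],
    [0, 0, 0, 0, 0, 0, 0.4],
    [0, 0, 20, 0, 0, 0, 0.4],
    [0, 0, 40, 0, 0, 0, 0.4],
    [0, 30, 40, 0, 0, 0, 0.4],
    [0, 0, 0, 0, 0, 0, 0.4],
    [0, 0, 0, 0, 0, 0, 0.4]
  ]
}}

```text
time: 17.48
ee_pos: [0.5667, 0.119, 0.2444]
tcp_rot: [-180.0, 0.0, 92.0]
wrist_force: [-1.2, -0.0, -0.7]
opening: 0.0513
```

Run:
```python
from h import *
o=get_obs();print(o['time'],o['ee_pos'],o['tcp_rot'],o['wrist_force'],o['opening'])
np.save("Te.npy",T("wrist",o)[1]);im=snap("wrist","we")
a=snap("scene","ce");crop(a,288,195,368,255,10,"cec")
a=snap("side","se");crop(a,270,150,350,230,8,"sec")
```

```text
17.475 [0.56666543 0.11899339 0.24437186] [-1.79964687e+02  2.28751121e-02  9.20143665e+01] [-1.19610239 -0.04508004 -0.67940984] 0.051278040005384384
```

View pics/we.png

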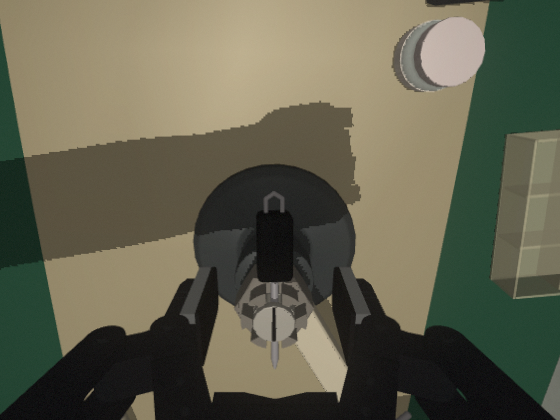

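View pics/cec.png

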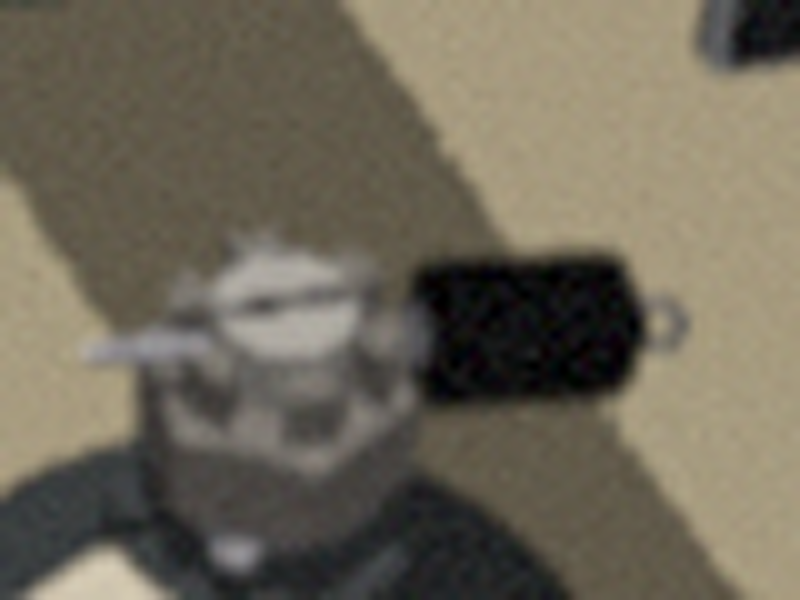

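View pics/sec.png

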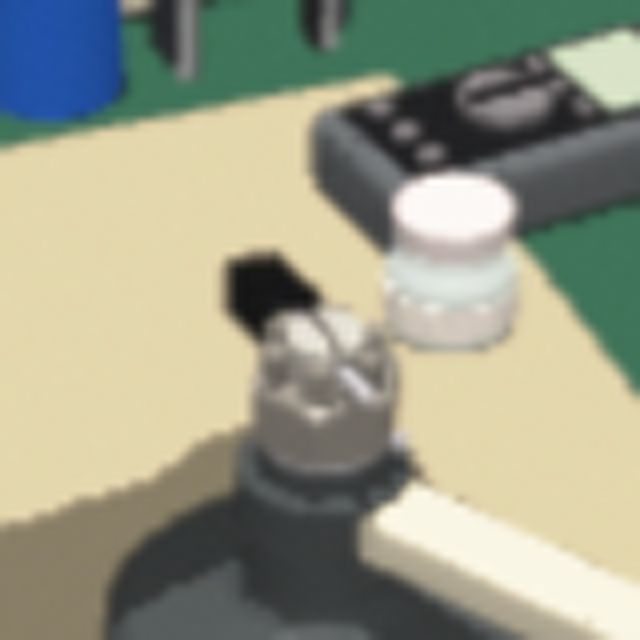

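The pin is released and in the hole, with its grip drooping a little. I'll measure the tilt and seating.

Run:
```python
from h import *
M=np.load("Te.npy")
im=cv2.imread("pics/we.png");im=cv2.convertScaleAbs(im,alpha=1.7,beta=10);crop(im,225,180,325,380,4,"wec")
a=snap("scene","cf");crop(a,288,195,368,255,10,"cfc")
b=cv2.imread("pics/ce.png");print(np.abs(a[195:255,288:368].astype(int)-b[195:255,288:368]).mean())
```

```text
3.234652777777778
```

View pics/wec.png

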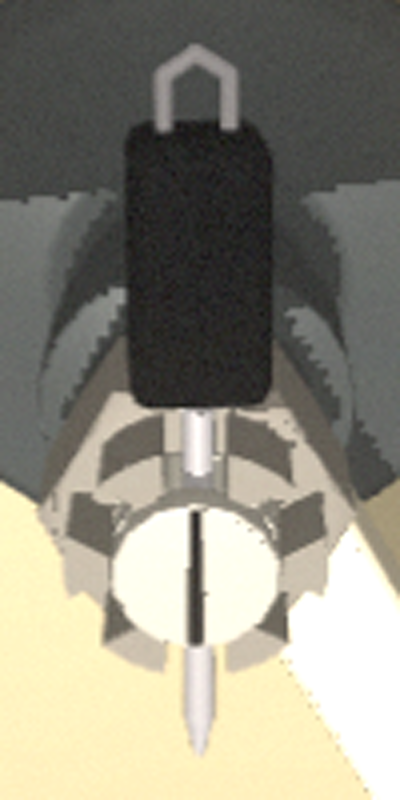

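View pics/cfc.png

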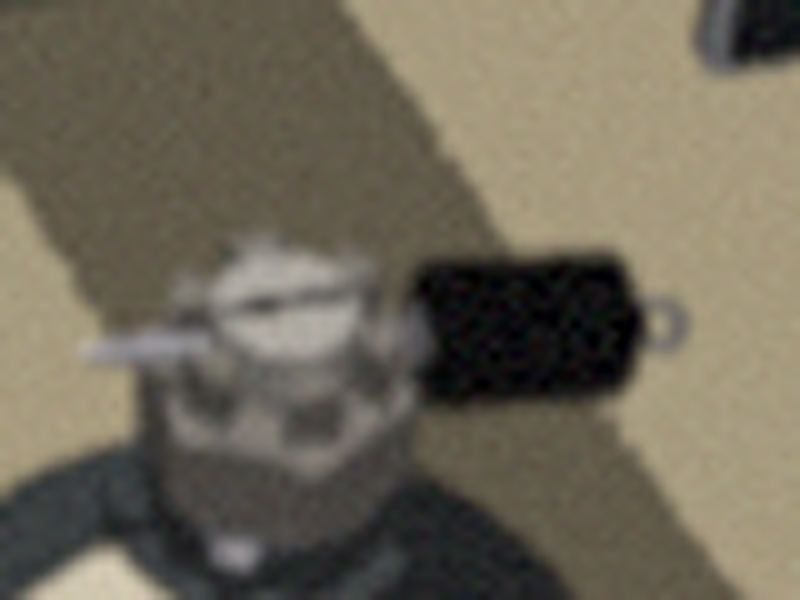

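Run:
```python
from h import *
from scipy.optimize import least_squares
M=np.load("Te.npy")
S=np.array([.5689,.0377,.1375]);u=np.array([-.035,.9994,0])
wt,we=[np.array(p)/4+[225,180]-.4 for p in([199,756],[195,44])]
st,se=[np.array(p)/10+[288,195]-.45+[0,.85] for p in([80,353],[690,322])]
def pts(p):
    s,dz,th,x=p
    d=-u*np.cos(th)+np.array([0,0,1])*np.sin(th)  # toward tip, tip up by th
    seat=S-u*s+[x,0,dz]
    g=seat-.0535*d
    return g+.101*d,g-.041*d
def r(p):
    a,b=pts(p)
    return np.r_[w2px("wrist",[a,b],M).ravel()-np.r_[wt,we],w2px("scene",[a,b]).ravel()-np.r_[st,se]]
q=least_squares(r,[0,0,0,0]);print("axial,dz,tilt,x",q.x,"resid",q.fun.round(2))
```

```text
axial,dz,tilt,x [-5.58214464e-04 -2.98639625e-04  1.63706672e-01  4.29833938e-05] resid [-0.44 -0.25  0.56  0.15 -0.11 -0.59 -0.09  0.03]
```

Run:
```python
from h import *
from scipy.optimize import least_squares
M=np.load("Te.npy")
S=np.array([.5689,.0377,.1375]);u=np.array([-.035,.9994,0])
wt,we=[np.array(p)/4+[225,180]-.4 for p in([199,756],[195,44])]
st,se=[np.array(p)/10+[288,195]-.45+[0,.85] for p in([80,353],[690,322])]
def pts(p,th):
    s,dz,x=p
    d=-u*np.cos(th)+np.array([0,0,1])*np.sin(th)
    g=S-u*s+[x,0,dz]-.0535*d
    return g+.101*d,g-.041*d
for th in(.1,.125,.15,.175,.2,.225):
    def r(p):
        a,b=pts(p,th)
        return np.r_[w2px("wrist",[a,b],M).ravel()-np.r_[wt,we],w2px("scene",[a,b]).ravel()-np.r_[st,se]]
    q=least_squares(r,[0,0,0]);print(th,q.x.round(4),q.fun.round(2),q.cost.round(2))
ims=[camera("scene")[195:255,288:368].astype(float) for _ in range(3)]
b=cv2.imread("pics/ce.png")[195:255,288:368,::-1];print(np.abs(ims[-1]-b).mean(),np.abs(ims[-1]-ims[0]).mean(),get_obs()['time'])
```

```text
0.1 [-0.0009  0.0013  0.0002] [-0.28 -1.53  0.71  1.47 -0.13 -0.07  0.88 -2.39] 5.79
0.125 [-0.0007  0.0006  0.0001] [-0.34 -0.99  0.65  0.92 -0.15 -0.26  0.5  -1.42] 2.37
0.15 [-0.0006  0.      0.0001] [-0.41 -0.5   0.59  0.42 -0.14 -0.46  0.12 -0.48] 0.71
0.175 [-0.0005 -0.0005  0.    ] [-0.47 -0.05  0.54 -0.06 -0.08 -0.69 -0.26  0.44] 0.63
0.2 [-0.0005 -0.0011 -0.    ] [-0.54  0.35  0.48 -0.49  0.02 -0.93 -0.63  1.35] 1.98
0.225 [-0.0005 -0.0015 -0.0001] [-0.6   0.72  0.43 -0.88  0.15 -1.2  -1.    2.23] 4.63
3.2554166666666666 3.2550694444444446 17.825
```

```bash
python3 -c "
from workcell import *
print(job_done(),get_obs()['time'])"
```

```text
the job is handed in; nothing more can be done
the job is handed in; nothing more can be done
```

I tightened the castle nut, pushed the locking pin home through the slot and cross hole, let go, and handed the job in at about 18 s.

- **Nut:** I turned it about 92° clockwise in one grip. From the tab's movement in the pictures, plus the last 4.4° I turned, the washer was carried round about 0.7 rad. That is inside the 0.35 to 0.75 range for the first slot. The wrist torque never clearly showed the nut seating, so that rests on the angles and the tab. After I let go of the nut, the slot and the hole agreed to within about 0.5°.
- **Pin:** I pushed it in until its grip pressed against the nut with about 9 N, then released it and lifted the gripper clear. The last fit puts `pin_seat` about 1 mm from the hole's centre. Repeated pictures showed no movement.
- **Weakest check:** the released pin droops in the clearance of the hole. I measured about 0.16 rad of tilt (±0.03) against the 0.2 limit. Plain geometry would allow only about 0.125 rad, so the two disagree. The pin should meet the limit, but the margin is small.
- **Bystanders:** none of the moves came near them, but I did not measure their positions again at the end.

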